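Fold down the stub flap and shut the specimen case

TASK

Pack up the open specimen case: with your fingertips, push the upright aluminium flap over until it lies flat on the bed of specimen stubs, and only then swing the case's lid over and press it fully shut. Only push and press - do not lift or drag the case, and leave the things in it and around it where they are. Finish with the lid shut and the hand clear.

Things in the scene. Friction and masses are not known exactly. Their poses are not given: they have to be found in the camera images.
- case: Grey plastic specimen case, loose on the bench, 2.4 kg. Base 190 mm deep (its x), 260 wide (its y), rim 62 mm above the bench. Origin: centre of its underside; z up. Lid hinge: along the rim of its +x wall; latches and carrying handle: on its -x wall; flap: hinged inside its +y wall. At the start +x points roughly to the robot's left, +y roughly towards the robot.
- flap (a joint): Angle of the retaining flap (rad): 0 flat over the stubs, 1.57 upright, 1.75 leaning outwards at its stop. Plain aluminium sheet 5 mm thick, 130 mm along the hinge, 105 mm hinge to free edge; folds down towards the case's -y. Stiff hinge (0.12 N m): it stays where it is left. Standing, it is in the lid's way. Flat, its upper face is 49.5 mm above the bench, inside the walls.
- flap_hinge (a point): Middle of the flap's hinge line (in the case frame x -15, y +116, 47 mm above the bench); the line runs along the case's x.
- flap_edge (a point): Middle of the flap's free edge, 105 mm from the hinge, on the face that is uppermost when the flap lies flat and faces outwards (case +y) when it stands.
- lid (a joint): Angle of the lid (rad): 0 shut, rim on rim; 1.57 upright; 1.95 leaning back at its stop. Grey shell 190 x 260 mm, 30 mm thick over all, 0.3 kg, flat outer face; its foam pad stands 6 mm proud of the rim inside. Stiff hinge (0.42 N m): it stays where it is left and must be pushed all the way down; pushing the outer face near the free edge takes 1 to 5 N.
- lid_hinge (a point): Middle of the lid's hinge line (in the case frame x +95, y 0, 62 mm above the bench); the line runs along the case's y.
- lid_edge (a point): Middle of the lid's free edge on its outer face: 190 mm from the hinge along the lid and 30 mm out from the rim plane. With the lid shut it is 92 mm above the bench, over the case's -x wall.
- carousel: Not part of the job, to be left alone. Loose in the round pocket of the case's foam: round aluminium stub holder, 50 mm across, 20 mm high; lies below the rim. Origin: centre of its underside.
- stub_box: Not part of the job, to be left alone. Loose in the square pocket of the case's foam: small white plastic box 55 x 75 x 24 mm; lies below the rim. Origin: centre of its underside.
- wash_bottle: Not part of the job, to be left alone. White plastic bottle, 62 mm across, 170 mm high, standing before the case's -x wall. Origin: centre of its underside.
- tape_roll: Not part of the job, to be left alone. Roll of copper tape lying flat, 80 mm across, 14 mm high, before the case's -x wall. Origin: centre of its underside.
- jar: Not part of the job, to be left alone. Amber glass jar with a black cap, 54 mm across, 60 mm high, off the corner between the case's -x and +y walls. Origin: centre of its underside.
- tweezers: Not part of the job, to be left alone. Steel tweezers about 125 mm long, 7 mm high, lying on the bench on the lid-hinge side of the case. Origin: at their middle, at the height of the bench.
- driver: Not part of the job, to be left alone. Small screwdriver about 150 mm long, lying on the bench beyond the case's -y wall. Origin: its underside.

How it is judged (in metres and radians):
On the way, in this order (a step that is already met when the one before it is completed fails the run):
1. the flap lies flat while the lid still stands open (value of joint flap below 0.07 rad and value of joint lid above 1 rad), for 0.2 s.
2. the lid is shut over the flap (value of joint flap below 0.07 rad and value of joint lid below 0.035 rad), for 0.2 s.
At the end, for the whole second after the job is handed in: Flap flat (under 0.07 rad), lid fully shut over it (under 0.035 rad, 6 mm at its free edge) and at rest; the case on the bench within 40 mm of its place, the two things in it still in their pockets, the five things around it within 30 mm of their places (all of step 2 and velocity of joint lid below 0.05 rad/s and height (world z) of case below 0.006 m and distance of case from where it was at the start of the episode below 0.04 m and linear speed of case below 0.02 m/s and distance of each of wash_bottle, tape_roll, jar, tweezers, driver from where it was at the start of the episode below 0.03 m and z of each of carousel, stub_box in the frame of case below 0.03 m and distance between each of carousel, stub_box and case below 0.1 m); the robot touches nothing.
It fails at once if the lid is brought down while the flap is still standing (value of joint lid below 1 rad and value of joint flap above 0.3 rad).
It fails at once if the case is lifted off the bench, or tipped (height (world z) of case above 0.012 m or angle between case's own z axis and vertical above 0.1 rad).
It fails at once if the case is pushed more than 40 mm from its place (distance of case from where it was at the start of the episode above 0.04 m).
It fails at once if a thing beside the case is moved more than 30 mm, or lifted (distance of any of wash_bottle, tape_roll, jar, tweezers, driver from where it was at the start of the episode above 0.03 m).
It fails at once if a thing packed in the case is taken out or lifted (z of any of carousel, stub_box in the frame of case above 0.035 m).
It also fails if it takes over 64 s, if anything falls off the work surface, if the arm or the gripper's body presses on something with over 40 N, if the wrist force passes 120 N, or if a joint passes its speed limit or range.

ROBOT

A 6-joint arm with a two-finger parallel gripper is mounted at the origin on the work surface. World frame = base frame: x ahead of the robot, y to its left, z up, the work surface at z = 0. Lengths are in mm, angles in degrees, forces in N, time in s.
With the tool pointing down it reaches from about 325 to 925 mm from the base axis. Payload 3.1 kg.
Tool frame: the origin (TCP) lies at the very end of the fingers, on their centre line; the grasp point (between the pads) lies grasp_offset behind it (grasp_offset is the distance from the TCP to the grasp point, in mm); z points along the fingers, x is the direction in which the jaws open and shut, and the axes are right-handed (so a half turn about z gives the same grasp; the last joint's range is limited). The gripper opens to 85 mm and grips with 20 to 120 N. Pads are 22 mm wide; open, the fingers measure 114 mm over their backs; the gripper's body (76 mm by 85 mm) begins 54 mm behind the grasp point. The pads swing forward as they close: fully open they stand 13 mm farther back than shut.
Start: joints at [-70.199, 12.427, 92.441, -0, 75.132, -6.429], TCP at [276.257, -560.644, 231.3] pointing down, gripper open.
Joint ranges: [-157.48, 157.48], [-44.54, 120.13], [17.64, 146.25], [-64.5, 244.5], [7.68, 150.69], [-147.95, 147.95]. Speed limits (degrees/s): [159.86, 159.86, 180, 180, 180, 180].

INTERFACE

Orientations are given as [roll, pitch, yaw] about the fixed x, y, z axes, in that order (R = Rz(yaw) Ry(pitch) Rx(roll)).
In Python, from station import * gives the robot as it stands. Calls block until the motion is done:
- goto(position, orientation): joint-space move of the TCP to a pose.
- move_l(position, attitude=None, speed=150): straight line of the TCP; attitude=None keeps the orientation; speed is the mean speed in mm/s.
- move_j(angles): joint-space move.
- grip(opening, squeeze=None): finger opening in mm; squeeze is the grip in N (None keeps the last); returns when the fingers have stopped.
- wait(seconds).
- solve_ik(position, orientation): joint angles nearest the present ones, or None.
- get_obs(): the state.
- get_image(name): name is "scene" or "top"; returns the picture (480x640x3 uint8, red, green, blue); there is no depth.
- get_calibration(name): a dict with "fx", "fy", "cx", "cy" (pixels), "R" (3x3) and "t" (3): a world point X has camera coordinates R X + t. Camera axes: x right, y down, z forward; pixel columns grow to the right and rows downward; lengths in mm; the calibration is good to about 2 mm. A picture is of the moment at which its call begins. get_calibration takes no time and is no camera call.
A pose or a line that the arm cannot do raises Unreachable and nothing moves.
- sign_off(): hands the job in, once; it reports no verdict.
Trained networks look in the newest picture that a camera, given by its name, has taken for a name from the list of things; names that differ only in an ending like _2 or _b are one class to them, and where a whole thing is asked for, a point or a joint stands for the part that bears it (a point fixed in the world has none). Each returns a list of dicts, best first, with "score" (0 to 1); they miss things now and then, are a little off and sometimes report something else, mostly with a low value. They report only what shows in the picture. A call takes as long as a camera call.
- spot_in(name, camera): "extent" ([centre column, centre row, width, height] in pixels, round what is visible of it).
- regions_of(name, camera): "region" (480x640 bool, what is visible of it) and "extent" ([centre column, centre row, width, height] in pixels, round what is visible of it).
The state is a dict: "t": time; "joint_pos": joint angles; "qvel": joint speeds; "effort": joint torques, N m; "tcp_pos": TCP position; "ee_rot": TCP orientation; "wrist_force": force on the tool from outside, world axes, zero at the start; "moment": the same for the moment, N m; "grip_width": finger opening in mm.
Only numpy, scipy, OpenCV 4.12 (cv2) and the standard library are available. Lean on these libraries where they do the work, as an engineer would, in place of code of your own. Each camera call takes 0.05 s, during which the arm holds its last target.

## Working session

There is one attempt and no reset: what is moved stays moved. The work goes in short steps, each a Python script; the robot and the scene stay as the last script left them, time stands still between calls to the robot, and variables do not carry over. Pictures are saved under pics/ and viewed, and the job is handed in when it is done.

```bash
mkdir -p pics; ls
python3 - <<'E'
from station import *
import cv2,numpy as np
for n in ("scene","top"):
    im=get_image(n); cv2.imwrite(f"pics/{n}0.png",im[:,:,::-1])
    c=get_calibration(n); print(n,c['fx'],c['cx'],c['cy'],(-np.array(c['R']).T@np.array(c['t'])).round(),np.array(c['R']).round(3).tolist())
    for k in ["case","flap","lid","flap_edge","lid_edge","lid_hinge","flap_hinge","carousel","stub_box","wash_bottle","tape_roll","jar","tweezers","driver"]:
        r=spot_in(k,n); print(k,[(round(d['score'],2),np.round(d['extent']).tolist()) for d in r[:2]])
o=get_obs(); print(o)
E
```

```text
pics
scene 571.9871754190821 328.25392453690654 232.431198081687 [1372.  284.  838.] [[-0.365, 0.931, 0.015], [0.613, 0.252, -0.749], [-0.701, -0.264, -0.663]]
case [(0.7, [282.0, 211.0, 148.0, 178.0])]
flap [(0.92, [278.0, 184.0, 64.0, 43.0])]
lid [(0.59, [330.0, 205.0, 57.0, 161.0])]
flap_edge [(0.59, [280.0, 182.0, 59.0, 38.0])]
lid_edge [(0.71, [331.0, 205.0, 58.0, 155.0])]
lid_hinge [(0.76, [282.0, 213.0, 149.0, 178.0]), (0.7, [224.0, 185.0, 26.0, 32.0])]
flap_hinge [(0.72, [281.0, 214.0, 152.0, 178.0])]
carousel [(0.55, [286.0, 260.0, 27.0, 14.0]), (0.44, [332.0, 204.0, 57.0, 156.0])]
stub_box [(0.81, [244.0, 254.0, 39.0, 32.0]), (0.57, [280.0, 214.0, 151.0, 179.0])]
wash_bottle [(0.83, [160.0, 229.0, 43.0, 75.0])]
tape_roll []
jar [(0.78, [224.0, 185.0, 24.0, 35.0])]
tweezers [(0.73, [380.0, 280.0, 60.0, 15.0])]
driver [(0.92, [243.0, 316.0, 79.0, 12.0])]
top 534.5208864944883 319.4549158473264 237.2544219898381 [447. -13. 921.] [[-0.003, -1.0, 0.007], [-0.989, 0.002, -0.15], [0.15, -0.008, -0.989]]
case []
flap [(0.79, [420.0, 297.0, 93.0, 29.0])]
lid [(0.59, [318.0, 227.0, 6
[... 592 characters left out ...]
er [(0.74, [369.0, 130.0, 79.0, 34.0])]
{'t': 1.5, 'joint_pos': array([-7.01987544e+01,  1.24286649e+01,  9.24413842e+01,  2.11079207e-03,
        7.51314290e+01, -6.42737218e+00]), 'qvel': array([ 0.05103975, -0.0556546 ,  0.05803055, -0.0863997 , -0.10066584,
       -0.03142907]), 'effort': array([-8.74403249e-04, -3.96878386e+01, -3.04242611e+01, -2.46410000e-04,
        8.60527762e-04, -1.42620102e-06]), 'tcp_pos': array([ 276.2664807 , -560.63836725,  231.28372281]), 'ee_rot': array([-1.79997807e+02,  1.24048998e-03, -6.37719239e+01]), 'wrist_force': array([ 0.10795738, -0.59487403,  0.42960603]), 'moment': array([-0.02684267, -0.03557048, -0.07165772]), 'grip_width': 85.52820202508302}
```

View pics/scene0.png

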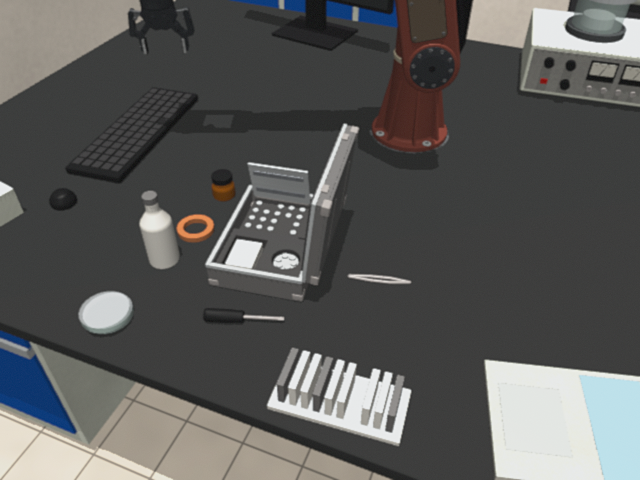

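View pics/top0.png

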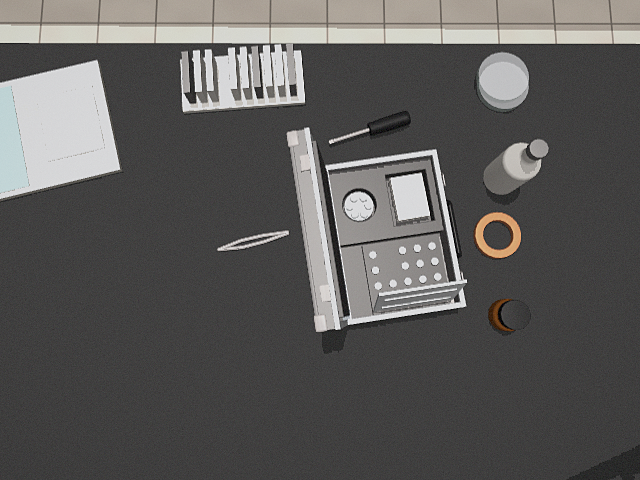

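The scene view shows the case open, lid standing at about (335,200), flap standing at (280,183). In the top view the case rim runs from (330,165)–(437,150) at the far side to (342,322)–(465,305) at the near side. The lid is on the left and the flap is near the bottom. I'll zoom in to pick the rim corners.

Run:
```python
import cv2
a=cv2.imread('pics/top0.png')[115:345,270:480]
cv2.imwrite('pics/topz.png',cv2.resize(a,None,fx=2.6,fy=2.6,interpolation=cv2.INTER_CUBIC))
a=cv2.imread('pics/scene0.png')[115:305,195:375]
cv2.imwrite('pics/scz.png',cv2.resize(a,None,fx=3,fy=3,interpolation=cv2.INTER_CUBIC))
```

```text
(no output)
```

View pics/topz.png

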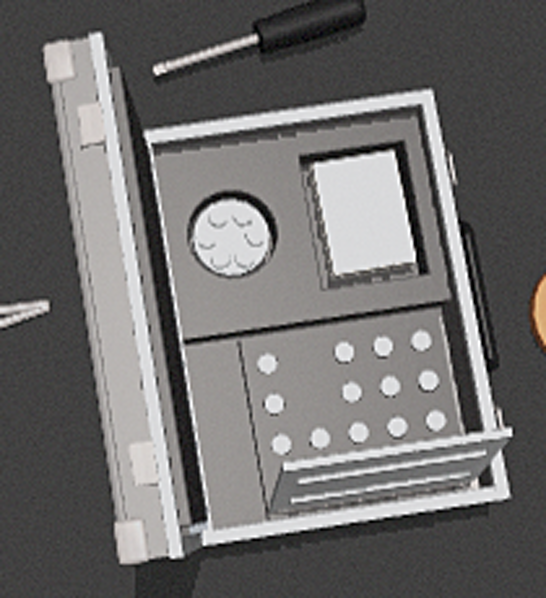

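View pics/scz.png

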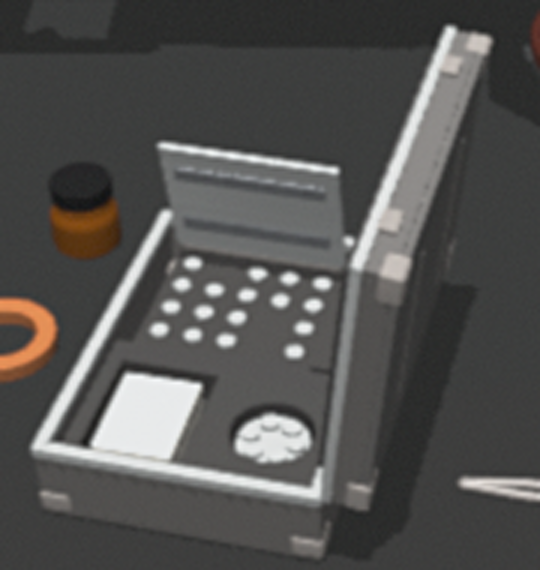

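```bash
cat > h.py <<'E'
from station import *
import cv2,numpy as np
from scipy.optimize import least_squares
C={n:{k:np.array(v,float) for k,v in get_calibration(n).items() if k in('fx','fy','cx','cy','R','t')} for n in("scene","top")}
def proj(n,X):
    c=C[n]; p=c['R']@np.array(X,float)+c['t'].ravel(); return np.array([c['fx']*p[0]/p[2]+c['cx'],c['fy']*p[1]/p[2]+c['cy']])
def ray(n,uv,z):
    c=C[n]; d=c['R'].T@np.array([(uv[0]-c['cx'])/c['fx'],(uv[1]-c['cy'])/c['fy'],1]); o=-c['R'].T@c['t'].ravel(); return o+d*(z-o[2])/d[2]
def flap(x,th,n=0): return [-15+x,116-105*np.cos(th)+n*np.sin(th),47+105*np.sin(th)+n*np.cos(th)]
def lid(y,ph,r=190,n=0): # n out of rim plane (outer)
    return [95-r*np.cos(ph)+n*np.sin(ph),y,62+r*np.sin(ph)+n*np.cos(ph)]
def W(p,X):
    c,s=np.cos(p[2]),np.sin(p[2]); return np.array([p[0]+c*X[0]-s*X[1],p[1]+s*X[0]+c*X[1],X[2]])
E
cat > fit.py <<'E'
from h import *
T=lambda u,v:(u/2.6+270,v/2.6+115)
S=lambda u,v:(u/3+195,v/3+115)
obs=[("top",T(433,91),lambda p:[-95,-130,62]),("top",T(509,496),lambda p:[-95,130,62]),
("top",T(511,432),lambda p:flap(-65,p[3])),("top",T(284,465),lambda p:flap(65,p[3])),
("top",T(96,34),lambda p:lid(-130,p[4])),("top",T(180,557),lambda p:lid(130,p[4])),
("scene",S(35,450),lambda p:[-95,-130,62]),("scene",S(166,212),lambda p:[-95,130,62]),
("scene",S(158,145),lambda p:flap(-65,p[3])),("scene",S(340,172),lambda p:flap(65,p[3])),
("scene",S(450,28),lambda p:lid(130,p[4])),("scene",S(355,265),lambda p:lid(-130,p[4]))]
f=lambda p:np.concatenate([proj(n,W(p,g(p)))-uv for n,uv,g in obs])
r=least_squares(f,[430,-80,1.7,1.6,1.9],x_scale=[10,10,.1,.1,.1],loss='soft_l1')
print(r.x.round(3),np.degrees(r.x[2])); print(f(r.x).reshape(-1,2).round(1).tolist())
p=r.x
for k,z in(("wash_bottle",0),):pass
for k,g in(("flap_edge",flap(0,p[3],2.5)),("lid_edge",lid(0,p[4],190,30)),("lid_hinge",[95,0,62])): print(k,W(p,g).round(1))
for n,uv in(("tape",(497,236)),("tweez",(255,241))): print(n,ray("top",uv,7).round())
print("jar cap",ray("top",(515,314),60).round(),"bottle top",ray("top",(538,149),170).round())
np.save('p.npy',p)
E
python3 fit.py
```

```text
[ 580.871 -137.777    1.721    1.353    1.693] 98.57939307709097
[[-1.8, 0.4], [-1.2, -0.2], [-0.3, -0.7], [-1.6, 0.3], [-0.4, 1.1], [-1.5, -0.9], [-1.6, -2.0], [-1.6, -1.3], [-1.0, -1.3], [-1.8, -1.6], [-1.0, -1.1], [-1.1, -0.5]]
flap_edge [ 488.4 -166.9  150.1]
lid_edge [558.8   8.5 246.9]
lid_hinge [566.7 -43.8  62. ]
tape [ 587. -328.    7.]
tweez [579.  91.   7.]
jar cap [ 453. -332.   60.] bottle top [ 691. -339.  170.]
```

Both views agree: the case is at (581,-138) with yaw 98.6°, the flap is at 1.35 rad and the lid at 1.69 rad. The fit residuals are under 2 px. Next I'll close the fingers and push the flap along its arc.

```bash
cat > flap.py <<'E'
from h import *
p=np.load('p.npy'); yaw=np.degrees(p[2])-180; A=[180,0,yaw]
def tcp(th,r,gap=0):
    n=2.5+gap
    return W(p,[-20,116-r*np.cos(th)+n*np.sin(th)+11,47+r*np.sin(th)+n*np.cos(th)])
r=85; f=p[3]
grip(0,40); 
a=tcp(f,r,25); up=a.copy(); up[2]=270
q=solve_ik(up,A); print(up.round(),a.round(),q)
goto(list(up),A); move_l(list(a),speed=120)
o=get_obs(); print('start',o['t'],o['tcp_pos'].round(1),o['wrist_force'].round(1)); f0=o['wrist_force']
for th in list(np.arange(f,0.1,-0.14))+[0.05,0.0]:
    move_l(list(tcp(th,r)),speed=70); o=get_obs(); F=o['wrist_force']-f0
    print(round(th,2),o['tcp_pos'].round(1),F.round(1))
    if np.linalg.norm(F)>20: print('STOP');break
np.save('f0.npy',f0)
im=get_image("scene"); cv2.imwrite("pics/s1.png",im[:,:,::-1]);
E
python3 flap.py
```

```text
[ 450. -178.  270.] [ 450. -178.  136.] [-2.98814259e+01 -7.04588896e+00  1.08504374e+02 -2.54444375e-14
  7.85415147e+01  5.15391810e+01]
start 5.0917 [ 450.6 -178.2  136.9] [ 0.2 -0.5  0.7]
1.35 [ 474.3 -173.9  130.3] [ 0.1  0.2 -0.3]
1.21 [ 485.7 -172.3  127.3] [-1.9  0.2 -0.9]
1.07 [ 496.6 -170.7  122.6] [0.8 0.1 0.1]
0.93 [ 506.5 -169.1  116.5] [ 0.6  1.  -1.8]
0.79 [ 515.6 -167.7  108.9] [ 0.6  0.8 -0.5]
0.65 [ 523.5 -166.4  100.1] [-0.9  0.4 -0.5]
0.51 [ 530.1 -165.4   90.2] [ 0.3 -0.3 -0.7]
0.37 [ 535.4 -164.6   79.6] [ 0.1 -0.4 -0.5]
0.23 [ 539.1 -164.    68.3] [-0.8  0.9 -1.1]
0.05 [ 541.5 -163.5   52.8] [-0.1  0.9 -0.8]
0.0 [ 542.5 -163.9   49.6] [-1.2 -0.9 -0.4]
```

View pics/s1.png

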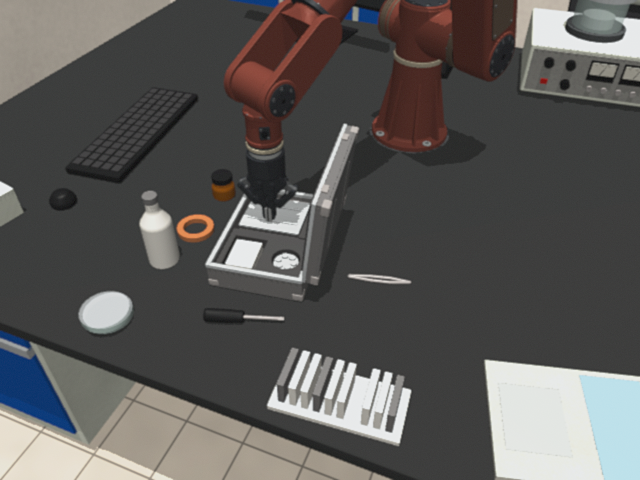

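The flap is down under the fingers at about (275,215) but hasn't reached a firm stop. I'll press until the force rises, then retreat and look.

Run:
```python
from h import *
f0=np.load('f0.npy'); t=get_obs()['tcp_pos'].copy()
t=np.array([542.,-163.7,49.])
for i in range(9):
    t[2]-=1; move_l(list(t),speed=30); wait(0.1); o=get_obs(); F=o['wrist_force']-f0
    print(t[2],o['tcp_pos'].round(1),F.round(1))
    if F[2]>9: break
wait(0.2)
t[2]=110; move_l(list(t),speed=120); t[2]=330; t[0]=470; move_l(list(t),speed=250)
for n in("scene","top"):
    im=get_image(n); cv2.imwrite(f"pics/{n}2.png",im[:,:,::-1])
a=cv2.imread('pics/scene2.png')[115:305,195:375]
cv2.imwrite('pics/scz2.png',cv2.resize(a,None,fx=3,fy=3,interpolation=cv2.INTER_CUBIC)); print(get_obs()['t'])
```

```text
48.0 [ 542.5 -163.9   49.5] [-2.   2.   6.2]
47.0 [ 542.5 -163.9   49.4] [-4.3  1.5 11.3]
11.5583
```

View pics/scz2.png

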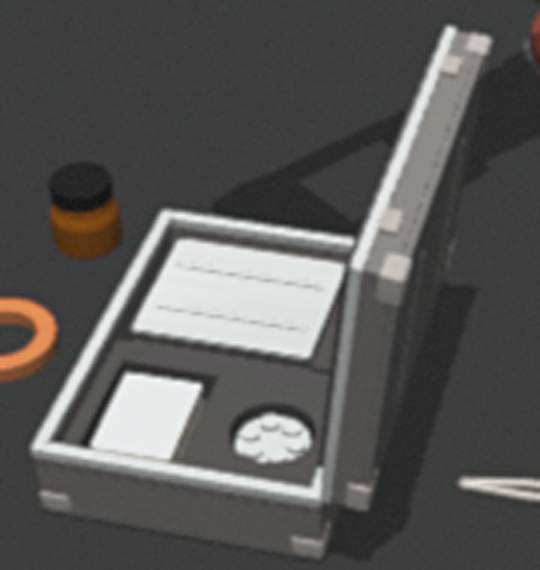

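View pics/top2.png

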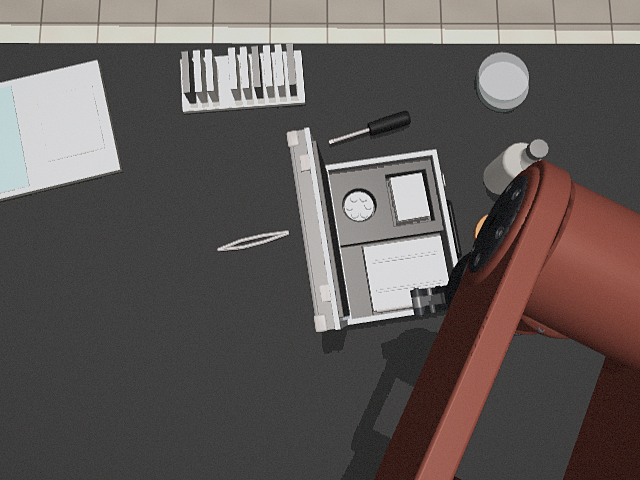

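The flap lies flat: the hard stop came at z=49.5 mm, exactly its specified flat height. The case hasn't moved, since its corners are at the same pixels. Next is the lid.

```bash
cat > lid.py <<'E'
from h import *
p=np.load('p.npy'); y0=np.degrees(p[2])-90
def tcp(ph,r,gap=0):
    X=lid(0,ph,r,30+gap); X[0]+=11; return W(p,X)
r=175; f=p[4]
a=tcp(f,r,30); up=a.copy(); up[2]=330
best=None
for y in(y0,y0-180):
    q=solve_ik(up,[180,0,y]); print(y,q)
    if q is not None and (best is None or abs(q-get_obs()['joint_pos']).max()<best[0]): best=(abs(np.array(q)-get_obs()['joint_pos']).max(),y)
A=[180,0,best[1]]; print(A,up.round(),a.round())
for ph in np.arange(f,-.01,-.2): print(round(ph,2),tcp(ph,r).round(),solve_ik(tcp(ph,r),A) is not None)
E
python3 lid.py
```

```text
8.57939307709097 [-2.38338673e+00  1.60038918e-01  9.53219904e+01 -2.54444375e-14
  8.45179707e+01 -1.09627798e+01]
-171.42060692290903 None
[180, 0, np.float64(8.57939307709097)] [553.  47. 330.] [553.  47. 228.]
1.69 [557.  18. 232.] True
1.49 [563. -17. 239.] True
1.29 [568. -52. 239.] True
1.09 [573. -86. 231.] True
0.89 [ 578. -118.  217.] True
0.69 [ 582. -147.  197.] True
0.49 [ 586. -171.  171.] True
0.29 [ 589. -190.  141.] True
0.09 [ 591. -202.  108.] True
```

```bash
cat >> lid.py <<'E'
goto(list(up),A); move_l(list(a),speed=120); wait(.2)
o=get_obs(); f0=o['wrist_force']; print('start',o['t'],o['tcp_pos'].round(1),f0.round(1))
for ph in list(np.arange(f,0.12,-0.1))+[0.08,0.04,0.02,0.0]:
    move_l(list(tcp(ph,r)),speed=70); o=get_obs(); F=o['wrist_force']-f0
    print(round(ph,2),o['tcp_pos'].round(1),F.round(1))
    if np.linalg.norm(F)>22: print('STOP');break
im=get_image("scene"); cv2.imwrite("pics/s3.png",im[:,:,::-1])
np.save('f1.npy',f0); print(get_obs()['t'])
E
python3 lid.py
```

```text
8.57939307709097 [-2.38338673e+00  1.60038918e-01  9.53219904e+01 -2.54444375e-14
  8.45179707e+01 -1.09627798e+01]
-171.42060692290903 None
[180, 0, np.float64(8.57939307709097)] [553.  47. 330.] [553.  47. 228.]
1.69 [557.  18. 232.] True
1.49 [563. -17. 239.] True
1.29 [568. -52. 239.] True
1.09 [573. -86. 231.] True
0.89 [ 578. -118.  217.] True
0.69 [ 582. -147.  197.] True
0.49 [ 586. -171.  171.] True
0.29 [ 589. -190.  141.] True
0.09 [ 591. -202.  108.] True
start 13.8083 [553.7  47.  229.5] [-0.7 -0.3 -0.4]
1.69 [557.5  17.  232. ] [1.1 1.3 0.1]
1.59 [ 5.602e+02 -3.000e-01  2.365e+02] [ 1.5 -0.6  0.5]
1.49 [562.8 -17.8 238.9] [ 1.  -0.2  0.8]
1.39 [565.4 -35.4 239.6] [1.5 0.3 0.6]
1.29 [568.  -52.8 238.4] [ 1.5  0.8 -0. ]
1.19 [570.6 -70.1 235.6] [1.8 0.9 0.5]
1.09 [573.1 -86.9 230.9] [0.3 0.1 0.5]
0.99 [ 575.5 -103.3  224.6] [1.  1.  0.9]
0.89 [ 577.8 -119.   216.7] [ 0.2  0.3 -0.6]
0.79 [ 580.  -133.8  207.2] [ 0.1  0.3 -0.4]
0.69 [ 582.  -147.6  196.2] [0.9 0.7 0.1]
0.59 [ 583.8 -160.2  184. ] [0.8 0.2 0.9]
0.49 [ 585.5 -171.6  170.5] [ 0.9  0.1 -0.8]
0.39 [ 587.  -181.6  155.9] [ 1.1 -0.3  1. ]
0.29 [ 588.2 -190.1  140.4] [0.8 0.1 0.3]
0.19 [ 589.3 -197.1  124.1] [ 0.4  0.5 -0.1]
0.08 [ 590.1 -202.9  104.9] [0.7 0.6 0.8]
0.04 [ 590.6 -204.6   98.4] [0.6 0.8 1.2]
0.02 [ 590.9 -205.3   95.3] [ 0.5  0.9 -0.4]
0.0 [ 591.4 -206.1   92.1] [ 1.  -0.7  0.6]
21.6167
```

View pics/s3.png

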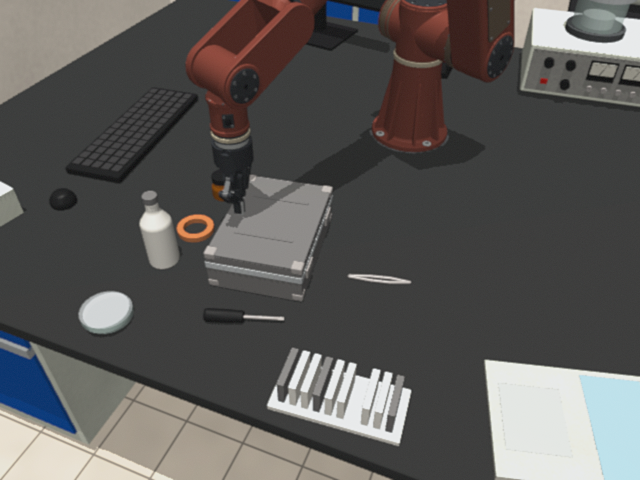

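The lid is over and nearly shut, with its top at about (270,225). I'll press it home until the force rises.

Run:
```python
from h import *
f0=np.load('f1.npy'); t=np.array([591.,-205.9,92.])
for i in range(10):
    t[2]-=1; move_l(list(t),speed=30); wait(0.1); o=get_obs(); F=o['wrist_force']-f0
    print(t[2],o['tcp_pos'].round(1),F.round(1))
    if F[2]>18: break
wait(0.4); print(get_obs()['tcp_pos'])
t[2]=180; move_l(list(t),speed=120); t[2]=330; t[0]=450; move_l(list(t),speed=200)
goto([276,-520,300],[180,0,-64]); wait(.3)
for n in("scene","top"):
    im=get_image(n); cv2.imwrite(f"pics/{n}4.png",im[:,:,::-1])
    for k in ["wash_bottle","tape_roll","jar","tweezers","driver"]:
        r=spot_in(k,n); print(k,[(round(d['score'],2),np.round(d['extent']).tolist()) for d in r[:1]])
a=cv2.imread('pics/scene4.png')[150:310,175:365]
cv2.imwrite('pics/scz4.png',cv2.resize(a,None,fx=3.5,fy=3.5,interpolation=cv2.INTER_CUBIC)); o=get_obs();print(o['t'],o['wrist_force'])
```

```text
91.0 [ 591.4 -206.1   92. ] [0.  0.5 5.3]
90.0 [ 591.4 -206.1   91.9] [-3.2  1.2  8.5]
89.0 [ 591.4 -206.2   91.9] [-3.7  2.  12.8]
88.0 [ 591.5 -206.2   91.8] [-5.3  4.  16.1]
87.0 [ 591.5 -206.2   91.7] [-7.8  3.4 20.8]
[ 591.52554504 -206.1738366    91.7195191 ]
wash_bottle [(0.66, [160.0, 228.0, 44.0, 78.0])]
tape_roll []
jar [(0.93, [224.0, 184.0, 21.0, 33.0])]
tweezers [(0.84, [379.0, 278.0, 66.0, 16.0])]
driver [(0.95, [242.0, 315.0, 78.0, 15.0])]
wash_bottle [(0.95, [515.0, 170.0, 61.0, 50.0])]
tape_roll [(0.66, [496.0, 234.0, 46.0, 46.0])]
jar [(0.84, [509.0, 316.0, 40.0, 30.0])]
tweezers []
driver [(0.7, [370.0, 129.0, 81.0, 37.0])]
28.125 [-0.02073023  0.85858288  0.26964507]
```

View pics/scz4.png

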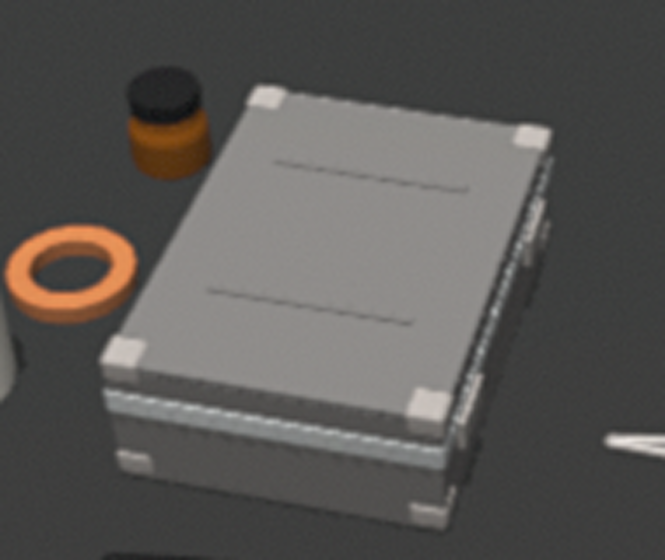

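View pics/top4.png

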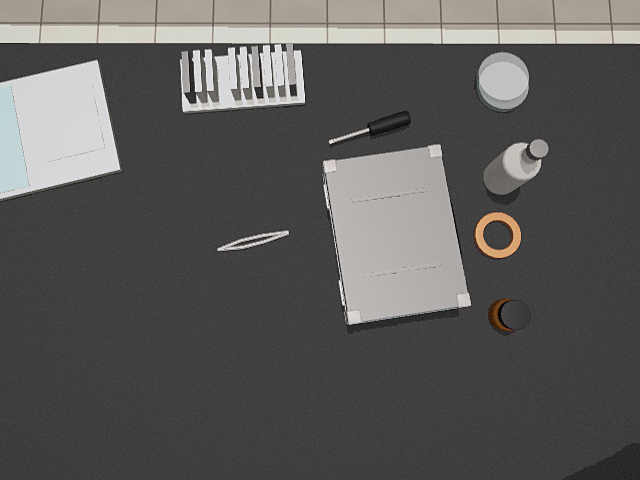

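The lid is shut rim on rim. It bottomed out at z=91.7 mm, against 92 expected. All the objects around the case are where they were, and the hand is clear.

```bash
python3 -c "
from station import *
sign_off()"
```

```text
the job is handed in; nothing more can be done
```

I pushed the flap flat with closed fingertips, then swung the lid over and pressed it shut, and handed the job in at about 28 s on the robot's clock with the hand clear.

- **Flap:** it came to a firm stop at z = 49.5 mm under about 11 N, which is its specified flat height. The camera showed it flat while the lid was still open.
- **Lid:** it came to a firm stop at about 91.7 mm under about 21 N, against 92 mm expected. The final pictures show it resting rim on rim.
- **Case and surroundings:** the case looks unmoved. Everything detected around it is within about 3 px of where it started.
- **Checks that fell short:**
  - The networks missed the tape roll in the scene view, both before and after, and the tweezers in the last top view. Both can be seen in place in the pictures.
  - I could not see the flap or the two packed things once the lid was shut.

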